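# Pry the spring clip off the large pulley's shaft

## Task

Take the hooked pick from the tool rest, put its hook into the open eye of the spring clip on the larger pulley, and pull the clip sideways out of its shaft groove until it is well clear of the shaft, lying on the pulley or the bench. Pry with the pick, not the fingers, and leave the clip of the small pulley in place. Then lay the pick back in the tool rest or down on the bench and let go.

Things in the scene. Friction and masses are not known exactly. Their poses are not given: they have to be found in the camera images.
- pick: Hooked pick in a wooden rest; straight scriber beside it. Origin: middle of handle (100x14x14 mm, along x, z up), 41 mm above the bench. Steel shank to x=85 mm, there bent straight down (5 mm thick, tip 28 mm below the axis). It lies on bars at x=±35 mm (8 mm thick, tops 34 mm high) in V slots that catch ±4 mm (pins 54 mm high, scriber 70 mm aside); between the bars is finger room.
- clip: Flat steel spring clip, 4 mm thick, 36 wide, on the face of the LARGER pulley. Origin: its underside, between the jaws (x to -9 mm), on the shaft axis. Level +x, roughly to the robot, is the way off. Open eye at x=13..33, y=±13 mm (centre x=23), then the cross piece to pull, x=33..38, 9 mm high. 4 to 8 N springs the jaws open; they snap past in 8 mm, free after 20, then loose. 40 g.
- spindle: Fixed upright shaft with the LARGER pulley (110 mm across) on a steel block. Origin: shaft axis at bench height, z up. The pulley's flat top face, on which the clip lies, is 58 mm above the bench; the groove (16 mm diameter, 6 mm high) is directly above the face, and over it the shaft end, 22 mm diameter, up to 78 mm.
- small_clip: A clip of the same shape, size and axes on the other upright shaft, with the SMALLER pulley (72 mm across, face also 58 mm high, shaft end up to 78 mm). Bystander: it stays in its groove.
Mind the look-alikes: they are no part of the job. Several things have the shape of the pick; the one meant has the colours described above.

How it is judged:
On the way, in this order (a step that is already met when the one before it is completed fails the run):
1. the pick is held by the gripper, lifted out of the rest (contact force between the fingers and pick above 1 N and height (world z) of pick above 0.06 m), for 0.1 s.
2. the pick pulls on the clip of the larger pulley (contact force between pick and clip above 1 N).
At the end, for the whole second after the job is handed in: The larger pulley's clip is out of the groove, its origin more than 20 mm sideways from the shaft's axis, and lies at rest on the pulley or the bench (not on the floor or on top of the shaft); the pick is released and at rest in the tool rest or on the bench (handle centre lower than 65 mm) (horizontal distance between clip and spindle above 0.02 m and height (world z) of clip between -0.01 and 0.072 m and linear speed of each of clip, pick below 0.03 m/s and height (world z) of pick between 0 and 0.065 m and contact force between the fingers and pick below 0.1 N); the robot touches nothing.
It fails at once if the small pulley's clip is shifted by more than 12 mm (distance of small_clip from where it was at the start of the episode above 0.012 m).
It fails at once if the fingers press on the larger pulley's clip (more than 1 N) (contact force between the fingers and clip above 1 N).
It also fails if it takes over 50 s, if anything falls off the work surface, if the arm or the gripper's body presses on something with over 40 N, if the wrist force passes 120 N, or if a joint passes its speed limit or range.

## Robot

A 7-joint arm with a two-finger parallel gripper is mounted at the origin on the work surface. World frame = base frame: x ahead of the robot, y to its left, z up, the work surface at z = 0. Lengths are in m, angles in rad, forces in N, time in s.
With the tool pointing down it reaches from about 0.425 to 0.875 m from the base axis. Payload 4.7 kg.
Tool frame: the origin (TCP) lies midway between the tips of the shut fingers; the grasp point (between the pads) lies 19 mm behind it; z points along the fingers, y is the line along which they close (so a half turn about z gives the same grasp; the last joint's range is limited). The gripper opens to 87 mm and grips with 3 to 60 N. Pads are 19 mm wide; open, the fingers measure 117 mm over their backs; the gripper's body (75 mm by 190 mm) begins 51 mm behind the grasp point.
Start: joints at [1.179, 0.321, -0.07, 1.45, 0.023, 1.371, -0.057], TCP at [0.257, -0.597, 0.223] pointing down, gripper open.
Joint ranges: [-2.86, 2.86], [-0.3, 2.09], [-1.38, 1.24], [0.06, 2.45], [-1.56, 4.7], [0.09, 2.05], [-2.69, 2.69]. Speed limits (rad/s): [2.57, 2.57, 3.14, 3.14, 3.14, 3.14, 3.14].

## Interface

Orientations are given as a rotation vector (axis times angle).
In Python, from plant import env gives the robot as it stands.
- The arm moves only by the tool arm_command, never from a script. Its argument "moves" is a list of rows, each an object of numbers: "tx", "ty", "tz": the shift along the world's x, y, z in units of 25 mm (1.0 is 25 mm); "turn": the turn about the world's z in units of 6 degrees (1.0 is 6 degrees). In form: [{"tx": .., "ty": .., "tz": .., "turn": ..}, ...]. A call has 1 to 10 rows; each row is the pose to reach, as a shift and turn from the pose commanded when the call began; what a row does not reach only later rows make up. A row lasts 1/12 s, in which the tool goes at most 41.7 mm and 7.16 degrees, less where a joint would pass 70% of its speed; a pose out of reach is approached as far as the arm can. A call with a gripper value outside its range is refused whole. "jaw" is the opening, from 0 (shut) to 1 (fully open), set as the call begins (left out, the last holds). The fingers move at their own pace and stop on an object; "newtons" is the grip in N (left out, the last holds). Time passes only in rows, so rows that repeat a pose let the fingers close. It gives the time, the measured TCP pose, the force, the opening and the grip force at its end, in the units of the state.
- env.read_state(): the state, without advancing time (a new reading comes with each control period).
- env.camera(name): name is "side" or "top"; returns a dict with "color" (400x640x3 uint8, blue, green, red), "vfov" (degrees; the focal length in pixels is half the picture's height over the tangent of half this angle, whatever the lens; pixels are square), "cx", "cy" (the principal point, pixels), "k1" (the pictures are not rectified: a ray, as slopes to the right and down, at radius r is drawn at 1 + k1 r^2 times it, then the intrinsics apply), "rvec" (rotation vector, rad) and "tvec" (3), from world to camera coordinates, as OpenCV has them. Camera axes: x right, y down, z forward; pixel columns grow to the right and rows downward; lengths in m; the calibration is good to about 2 mm. A picture is of the moment at which its call begins. There is no depth.
- env.sign_off(): hands the job in; it is judged then, once.
Trained networks look in the newest picture that a camera, given by its name, has taken for a name from the list of things; names that differ only in an ending like _2 or _b are one class to them, and where a whole thing is asked for, a point or a joint stands for the part that bears it (a point fixed in the world has none). Each returns a list of dicts, best first, with "conf" (0 to 1); they miss things now and then, are a little off and sometimes report something else, mostly with a low value. They report only what shows in the picture. A call takes as long as a camera call. They do not tell look-alikes from the thing itself.
- env.search_frame(camera, target): "xyz" ([x, y, z] in m, in world coordinates, good to about 4 mm: the middle of the surface that is visible of it).
- env.landmark_of(camera, target): "xyz" ([x, y, z] in m, in world coordinates, good to about 4 mm: a listed point, or the origin of a listed thing).
The state is a dict: "t": time; "joint_pos": joint angles; "dq": joint speeds; "joint_efforts": joint torques, N m; "position": TCP position; "orientation": TCP orientation; "contact_force": force on the tool from outside, world axes, zero at the start; "moment": the same for the moment, N m; "width": opening from 0.0 (shut) to 1.0 (fully open); "grip_force": force on a finger pad.
Only numpy, scipy, OpenCV 4.12 (cv2) and the standard library are available. Lean on these libraries where they do the work, as an engineer would, in place of code of your own. Each camera call takes 0.05 s, during which the arm holds its last target. There are 200 camera calls.

## Working session

There is one attempt and no reset: what is moved stays moved. The work goes in short steps, Python scripts to look and compute and a tool call to move; the robot and the scene stay as the last step left them, time stands still between calls to the robot, and variables do not carry over. Pictures are saved under pics/ and viewed, at most 10 in all, crops included, and the job is handed in when it is done.

Besides the shell and the picture viewer there is one more tool, called as a command line: name --argument value ..., lists and objects as JSON in quotes. arm_command: Moves the arm, as the interface text tells. Its arguments: {"type":"object","properties":{"moves":{"type":"array","items":{"type":"object","properties":{"tx":{"type":"number"},"ty":{"type":"number"},"tz":{"type":"number"},"turn":{"type":"number"}}}},"jaw":{"type":"number"},"newtons":{"type":"number"}},"required":["moves"]}

```bash
mkdir -p pics; python3 - <<'E'
from plant import env
import cv2,numpy as np
s=env.read_state();print(s['t'],s['position'],s['orientation'],s['width'])
for c in("top","side"):
    r=env.camera(c);cv2.imwrite(f"pics/{c}0.png",r["color"])
    print(c,{k:np.round(r[k],4).tolist() for k in r if k!="color"})
    for n in("pick","clip","spindle","small_clip"):
        print(n,[(np.round(d["xyz"],4).tolist(),round(d["conf"],2)) for d in env.landmark_of(c,n)],'|',[(np.round(d["xyz"],4).tolist(),round(d["conf"],2)) for d in env.search_frame(c,n)])
E
```

```text
0.0 [ 0.2562954  -0.59672576  0.2214645 ] [-3.07533460e+00 -6.32642849e-01  8.53883852e-04] 0.9997396016924328
top {'vfov': 50.6846, 'cx': 315.4687, 'cy': 192.2115, 'k1': -0.0341, 'rvec': [2.1689, -2.1531, 0.1246], 'tvec': [-0.1464, 0.5071, 0.9862]}
pick [([0.3109, -0.1927, 0.0081], 0.78), ([0.4745, -0.4725, 0.0043], 0.7), ([0.6994, -0.2794, 0.0082], 0.7), ([0.4845, -0.2384, 0.0431], 0.59)] | [([0.3232, -0.1921, 0.0139], 0.85), ([0.4704, -0.458, 0.015], 0.81), ([0.6932, -0.2883, 0.0143], 0.7), ([0.49, -0.2373, 0.0485], 0.69)]
clip [([0.6007, -0.0257, 0.0613], 0.51), ([0.6605, 0.1962, 0.0587], 0.3)] | [([0.5853, -0.0346, 0.0644], 0.55)]
spindle [] | []
small_clip [([0.6586, 0.1939, 0.0589], 0.64)] | []
side {'vfov': 48.2694, 'cx': 323.7623, 'cy': 195.3668, 'k1': -0.1223, 'rvec': [0.693, -2.6819, 1.0905], 'tvec': [0.3552, 0.2976, 0.743]}
pick [([0.3087, -0.1936, 0.0071], 0.96), ([0.4827, -0.2373, 0.0417], 0.85), ([0.702, -0.2783, 0.0069], 0.85), ([0.4716, -0.479, 0.0058], 0.57)] | [([0.3136, -0.1938, 0.0081], 0.78), ([0.698, -0.2835, 0.0107], 0.76), ([0.4887, -0.2299, 0.047], 0.71), ([0.47, -0.4535, 0.0133], 0.49)]
clip [([0.6041, -0.0242, 0.0617], 0.47)] | [([0.585, -0.0272, 0.0626], 0.45)]
spindle [([0.6043, -0.0241, 0.0027], 0.62)] | [([0.599, -0.0087, 0.0583], 0.96)]
small_clip [([0.6582, 0.192, 0.0582], 0.72), ([0.4826, -0.236, 0.0428], 0.38)] | [([0.641, 0.1903, 0.0622], 0.62)]
```

View pics/top0.png

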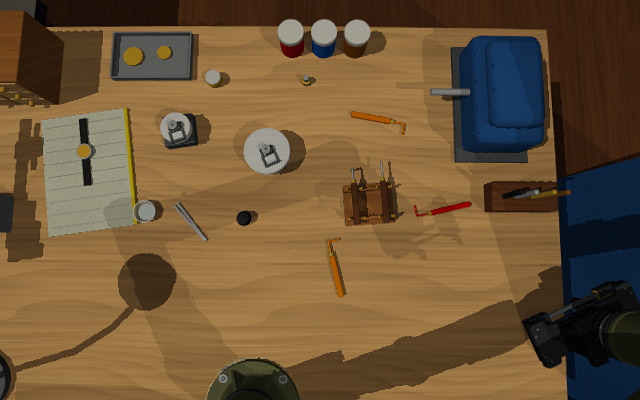

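View pics/side0.png

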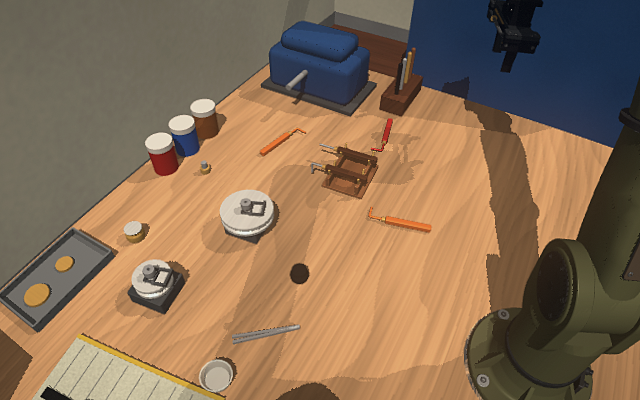

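The top picture shows the rest at about (370,195), the larger pulley at (267,151) and the small one at (177,129). The orange and red look-alikes lie on the bench. I'll zoom in on the rest and the clip.

```bash
cat > h.py <<'E'
import cv2,numpy as np
def proj(r,P):
    R,_=cv2.Rodrigues(np.array(r["rvec"],float));p=np.atleast_2d(P)@R.T+np.array(r["tvec"]).ravel()
    s=p[:,:2]/p[:,2:];s=s*(1+r["k1"]*(s**2).sum(1,keepdims=True));f=200/np.tan(np.radians(r["vfov"]/2))
    return s*f+[r["cx"],r["cy"]]
def unproj(r,uv,z):
    R,_=cv2.Rodrigues(np.array(r["rvec"],float));f=200/np.tan(np.radians(r["vfov"]/2))
    d=(np.array(uv,float)-[r["cx"],r["cy"]])/f;s=d.copy()
    for _ in range(20): s=d/(1+r["k1"]*(s**2).sum())
    ray=R.T@np.array([*s,1]);c=-R.T@np.array(r["tvec"]).ravel()
    return c+ray*(z-c[2])/ray[2]
def crop(r,u,v,w,h,k):
    return cv2.resize(r["color"][v:v+h,u:u+w],None,fx=k,fy=k,interpolation=cv2.INTER_CUBIC)
E
python3 - <<'E'
from plant import env
import cv2,numpy as np
from h import *
t=env.camera("top");s=env.camera("side")
im=np.vstack([np.hstack([crop(t,330,150,80,60,5)[:300],crop(t,230,120,80,60,5)]),np.hstack([crop(s,305,130,80,60,5),crop(s,210,180,80,60,5)])])
cv2.imwrite("pics/z.png",im)
E
```

```text
(no output)
```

View pics/z.png

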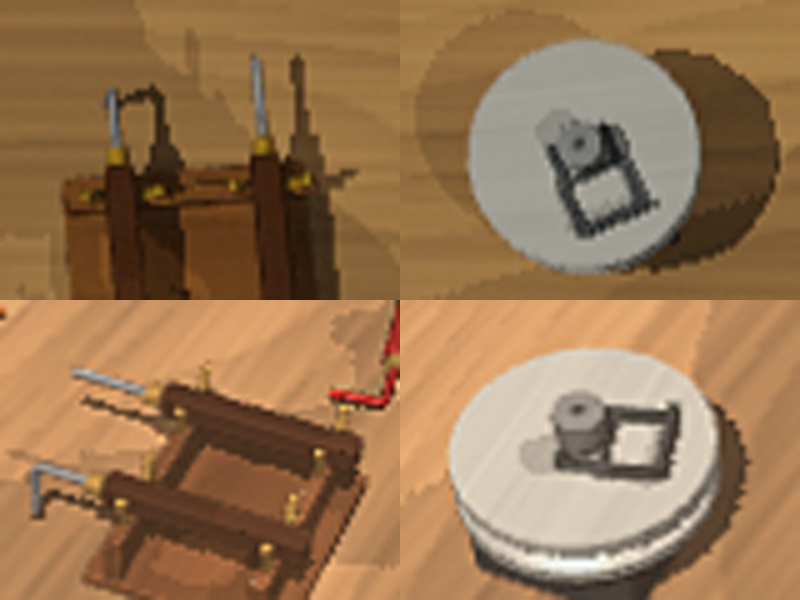

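```bash
python3 - <<'E'
from plant import env
import cv2,numpy as np
from h import *
t=env.camera("top");s=env.camera("side")
U=lambda r,u,v,z:print(r is t,(u,v),np.round(unproj(r,(u,v),z),4)[:2])
U(t,352.4,169.4,.043);U(t,353.6,182,.048)
U(s,312.6,163.6,.043);U(s,312.4,173,.013)
U(t,266,149,.078);U(s,245.6,202,.078)
U(t,266.6,166.4,.065);U(t,281,160.6,.065);U(s,265,201,.065);U(s,263,215,.065)
im=[]
P=np.array([.483,-.2375,.041]);S=np.array([.603,-.0245,0])
def dr(r,u,v,lines):
    c=crop(r,u,v,80,60,5)
    for L in lines:
        q=((proj(r,L)-[u,v]+.5)*5).astype(int);cv2.polylines(c,[q],False,(0,255,0),1)
    return c
def fr(o,a,X): 
    X=np.array(X,float);c,s_=np.cos(a),np.sin(a);return o+np.c_[c*X[:,0]-s_*X[:,1],s_*X[:,0]+c*X[:,1],X[:,2]]
a=np.radians(2)
pl=[fr(P,a,[(-.05,-.007,.007),(.05,-.007,.007),(.05,.007,.007),(-.05,.007,.007),(-.05,-.007,.007)]),fr(P,a,[(.05,0,0),(.085,0,0),(.085,0,-.028)])]
b=np.radians(180+22);th=np.linspace(0,6.3,30)
C=S+[0,0,.058]
cl=[fr(C,b,[(33,-18,9),(38,-18,9),(38,18,9),(33,18,9),(33,-18,9)]*np.array([1e-3])),fr(C,b,np.array([(13,-13,4),(33,-13,4),(33,13,4),(13,13,4),(13,-13,4)])*1e-3),fr(C,b,np.c_[.011*np.cos(th),.011*np.sin(th),0*th+.02]),fr(C,b,np.c_[.055*np.cos(th),.055*np.sin(th),0*th])]
im=np.vstack([np.hstack([dr(t,330,155,pl),dr(t,230,120,cl)]),np.hstack([dr(s,305,130,pl),dr(s,210,180,cl)])])
cv2.imwrite("pics/z2.png",im)
E
```

```text
True (352.4, 169.4) [ 0.5621 -0.2305]
True (353.6, 182) [ 0.531  -0.2329]
False (312.6, 163.6) [ 0.5578 -0.2272]
False (312.4, 173) [ 0.5583 -0.2273]
True (266, 149) [ 0.6026 -0.0273]
False (245.6, 202) [ 0.5992 -0.0265]
True (266.6, 166.4) [ 0.564 -0.028]
True (281, 160.6) [ 0.578  -0.0615]
False (265, 201) [ 0.5744 -0.0578]
False (263, 215) [ 0.5566 -0.0239]
```

View pics/z2.png

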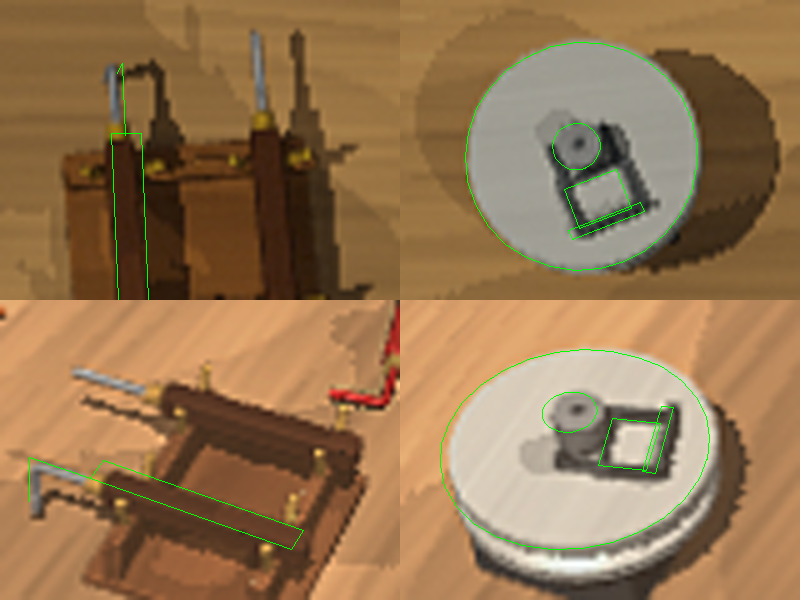

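The hooked pick is the left one in the rest: bend at (352,169) in the top picture, (313,164) in the side picture. Estimates:
- **Pick:** centre about (0.480, -0.235), yaw about 3.5°.
- **Shaft:** about (0.602, -0.026). The clip's +x points at about 204°.

I'll move above the handle with the jaws half open.

arm_command --moves '[{"tx": 1.0, "ty": 1.5, "turn": -1}, {"tx": 2.0, "ty": 3.0, "turn": -2}, {"tx": 3.0, "ty": 4.5, "turn": -3.3}, {"tx": 4, "ty": 6, "turn": -3.3}, {"tx": 5, "ty": 7.5, "turn": -3.3}, {"tx": 6, "ty": 9, "turn": -3.3}, {"tx": 7, "ty": 10.5, "turn": -3.3}, {"tx": 8, "ty": 12, "turn": -3.3}, {"tx": 8.6, "ty": 13.4, "turn": -3.3}, {"tx": 8.95, "ty": 14.45, "turn": -3.3}]' --jaw 0.5 --newtons 40

```text
invalid input at $.moves[0]: expected keys tx, ty, tz, turn
```

arm_command --moves '[{"tz": -1}, {"tz": -2}, {"tz": -3}, {"tz": -4}, {"tz": -4}, {"tz": -4}]'

```text
invalid input at $.moves[0]: expected keys tx, ty, tz, turn
```

```bash
python3 - <<'E'
from plant import env
import cv2,numpy as np
from h import *
q=env.read_state();print(q['position'],q['orientation'])
t=env.camera("top");s=env.camera("side")
im=np.hstack([crop(t,320,150,80,100,5),crop(s,295,110,80,100,5)])
cv2.imwrite("pics/a.png",im)
E
```

```text
[ 0.25656361 -0.59724991  0.22260751] [ 3.07701547e+00  6.33033970e-01 -3.73206031e-05]
```

View pics/a.png

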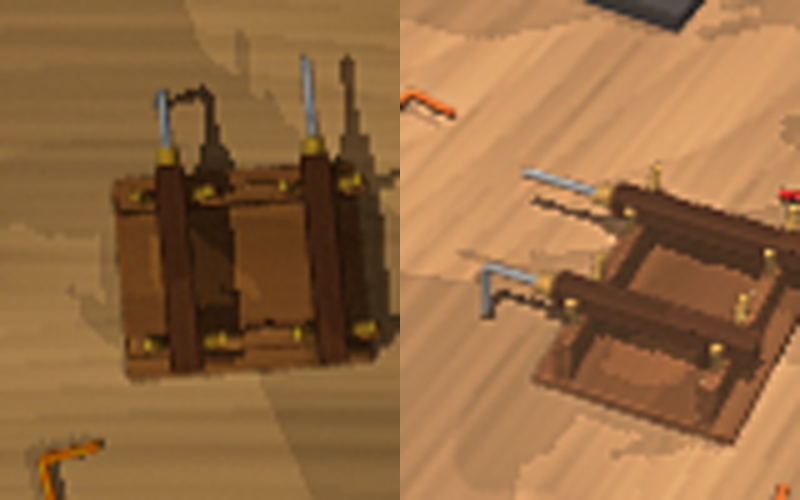

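Nothing moved, because every row needs all four keys. The picture shows the handle's ends in the top view at (353.8,182.6) front and (357,223.6) rear. I'll refine the pick pose from these.

```bash
python3 - <<'E'
from plant import env
from h import *
t=env.camera("top");s=env.camera("side")
a=unproj(t,(353.8,182.4),.048);b=unproj(t,(357,223.6),.048);d=a-b
print(a,b,(a+b)/2,np.degrees(np.arctan2(d[1],d[0])),np.hypot(d[0],d[1]))
# side: front top (555,280), rear top (755,340)
a=unproj(s,(295+157/5,110+278/5),.048);b=unproj(s,(295+358/5,110+338/5),.048);d=a-b
print(a,b,(a+b)/2,np.degrees(np.arctan2(d[1],d[0])),np.hypot(d[0],d[1]))
E
```

```text
[ 0.53007616 -0.2333238   0.048     ] [ 0.43273158 -0.24052884  0.048     ] [ 0.48140387 -0.23692632  0.048     ] 4.233071725230099 0.09761086541756604
[ 0.52445137 -0.23213001  0.048     ] [ 0.42793788 -0.24183994  0.048     ] [ 0.47619462 -0.23698497  0.048     ] 5.745018748210151 0.09700070273490896
```

arm_command --moves '[{"tx": 1, "ty": 1.5, "tz": 0, "turn": -1}, {"tx": 2, "ty": 3, "tz": 0, "turn": -2}, {"tx": 3, "ty": 4.5, "tz": 0, "turn": -3}, {"tx": 4, "ty": 6, "tz": 0, "turn": -3}, {"tx": 5, "ty": 7.5, "tz": 0, "turn": -3}, {"tx": 6, "ty": 9, "tz": 0, "turn": -3}, {"tx": 7, "ty": 10.5, "tz": 0, "turn": -3}, {"tx": 8, "ty": 12, "tz": 0, "turn": -3}, {"tx": 8.6, "ty": 13.4, "tz": 0, "turn": -3}, {"tx": 8.9, "ty": 14.4, "tz": 0, "turn": -3}]' --jaw 0.5 --newtons 40

```text
t: 2.13
position: [0.4775, -0.2425, 0.2228]
orientation: [3.138, 0.144, 0.002]
contact_force: [0.1, -0.1, -0.7]
width: 0.5
grip_force: 0.0
```

arm_command --moves '[{"tx": 0, "ty": 0, "tz": -1.5, "turn": 0}, {"tx": 0, "ty": 0, "tz": -3, "turn": 0}, {"tx": 0, "ty": 0, "tz": -4.5, "turn": 0}, {"tx": 0, "ty": 0, "tz": -5.5, "turn": 0}, {"tx": 0, "ty": 0, "tz": -6.4, "turn": 0}, {"tx": 0, "ty": 0, "tz": -7.1, "turn": 0}, {"tx": 0, "ty": 0, "tz": -7.6, "turn": 0}, {"tx": 0, "ty": 0, "tz": -7.95, "turn": 0}, {"tx": 0, "ty": 0, "tz": -7.95, "turn": 0}]'

```text
t: 2.88
position: [0.4753, -0.2438, 0.0224]
orientation: [-3.137, -0.144, 0.004]
contact_force: [-0.5, -0.1, 0.3]
width: 0.504
grip_force: 0.0
```

arm_command --moves '[{"tx": 0, "ty": 0, "tz": 0, "turn": 0}, {"tx": 0, "ty": 0, "tz": 0, "turn": 0}, {"tx": 0, "ty": 0, "tz": 0, "turn": 0}, {"tx": 0, "ty": 0, "tz": 0, "turn": 0}, {"tx": 0, "ty": 0, "tz": 0, "turn": 0}, {"tx": 0, "ty": 0, "tz": 0, "turn": 0}]' --jaw 0 --newtons 40

```text
t: 3.38
position: [0.4766, -0.2404, 0.0247]
orientation: [-3.134, -0.146, 0.001]
contact_force: [-2.0, 8.5, 7.7]
width: 0.158
grip_force: 40.0
```

arm_command --moves '[{"tx": 0, "ty": 0, "tz": 0.4, "turn": 0}, {"tx": 0, "ty": 0, "tz": 1, "turn": 0}, {"tx": 0, "ty": 0, "tz": 2, "turn": 0}, {"tx": 0, "ty": 0, "tz": 3, "turn": 0}, {"tx": 0, "ty": 0, "tz": 4, "turn": 0}, {"tx": 0, "ty": 0, "tz": 4, "turn": 0}, {"tx": 0, "ty": 0, "tz": 4, "turn": 0}, {"tx": 0, "ty": 0, "tz": 4, "turn": 0}]'

```text
t: 4.05
position: [0.4758, -0.2446, 0.1237]
orientation: [3.138, 0.143, -0.0]
contact_force: [0.2, 0.2, -1.4]
width: 0.157
grip_force: 40.0
```

```bash
python3 - <<'E'
from plant import env
import cv2,numpy as np
from h import *
for c in("top","side"):
    r=env.camera(c);cv2.imwrite(f"pics/{c}1.png",r["color"])
    for n in("pick","clip","spindle"):
        print(c,n,[(np.round(d["xyz"],4).tolist(),round(d["conf"],2)) for d in env.landmark_of(c,n)])
q=env.read_state();print(q['position'],q['orientation'],q['contact_force'])
t=env.camera("top");s=env.camera("side")
cv2.imwrite("pics/b.png",np.hstack([crop(t,300,130,100,120,4),crop(s,270,60,100,120,4)]))
E
```

```text
top pick [([0.6948, -0.2782, 0.0055], 0.59), ([0.4743, -0.4709, 0.0068], 0.58)]
top clip [([0.604, -0.0258, 0.0619], 0.63)]
top spindle [([0.6014, -0.0231, -0.0005], 0.8)]
side pick [([0.4746, -0.4794, 0.005], 0.77), ([0.3075, -0.1976, 0.0043], 0.69), ([0.7038, -0.2796, 0.0063], 0.61), ([0.6064, -0.0243, 0.0056], 0.57), ([0.4798, -0.2452, 0.1416], 0.48)]
side clip [([0.606, -0.0235, 0.0612], 0.54)]
side spindle [([0.6095, -0.0232, 0.0006], 0.7)]
[ 0.47601501 -0.24414006  0.12331329] [-3.13783743e+00 -1.44029034e-01  1.29039889e-03] [-0.49304382  0.16282259 -0.47578211]
```

View pics/b.png

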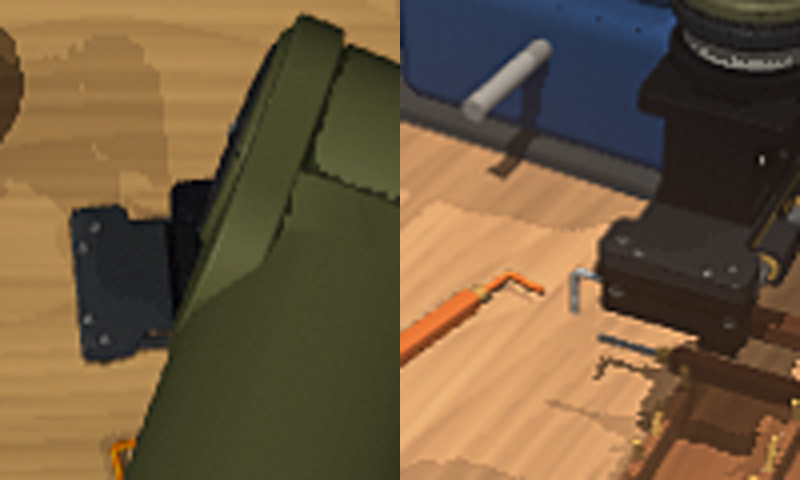

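The side view shows the pick held with its hook down: bend at about (414.5,128), tip at (413.8,137.5). Next I compute the hook's offset from the TCP and the eye position in this same camera.

```bash
python3 - <<'E'
from plant import env
from h import *
s=env.camera("side");t=env.camera("top")
print(unproj(s,(414.5,128.3),.1425),unproj(s,(413.8,137.3),.113))
print("eye side",unproj(s,(258,208),.060),"top",unproj(t,(230+200/5,120+196/5),.060))
E
```

```text
[ 0.36769466 -0.34251321  0.1425    ] [ 0.36679287 -0.34938955  0.113     ]
eye side [ 0.57885151 -0.03816381  0.06      ] top [ 0.58212253 -0.03507417  0.06      ]
```

```bash
python3 - <<'E'
from plant import env
from h import *
s=env.camera("side")
print(unproj(s,(314.5,128.3),.1425),unproj(s,(313.8,137.3),.113))
E
```

```text
[ 0.55621198 -0.23185716  0.1425    ] [ 0.56027346 -0.23636311  0.113     ]
```

arm_command --moves '[{"tx": 0.2, "ty": 1.2, "tz": 0, "turn": 1}, {"tx": 0.5, "ty": 2.6, "tz": 0, "turn": 2}, {"tx": 0.8, "ty": 4, "tz": 0, "turn": 3.2}, {"tx": 1, "ty": 5.2, "tz": 0, "turn": 3.2}, {"tx": 1.15, "ty": 6.3, "tz": 0, "turn": 3.2}, {"tx": 1.15, "ty": 6.9, "tz": 0, "turn": 3.2}, {"tx": 1.15, "ty": 6.9, "tz": -0.5, "turn": 3.2}, {"tx": 1.15, "ty": 6.9, "tz": -0.9, "turn": 3.2}, {"tx": 1.15, "ty": 6.9, "tz": -0.9, "turn": 3.2}]'

```text
t: 5.45
position: [0.5033, -0.0719, 0.0992]
orientation: [-3.069, -0.665, 0.006]
contact_force: [-1.4, 0.3, -0.7]
width: 0.155
grip_force: 40.0
```

```bash
python3 - <<'E'
from plant import env
import cv2,numpy as np
from h import *
q=env.read_state();print(q['position'],q['orientation'],q['contact_force'])
t=env.camera("top");s=env.camera("side")
cv2.imwrite("pics/c.png",np.hstack([crop(t,230,110,80,100,5),crop(s,205,150,80,100,5)]))
E
```

```text
[ 0.50326404 -0.07193551  0.09917543] [-3.06922313 -0.66498465  0.00582081] [-1.41197945  0.344497   -0.74160366]
```

View pics/c.png

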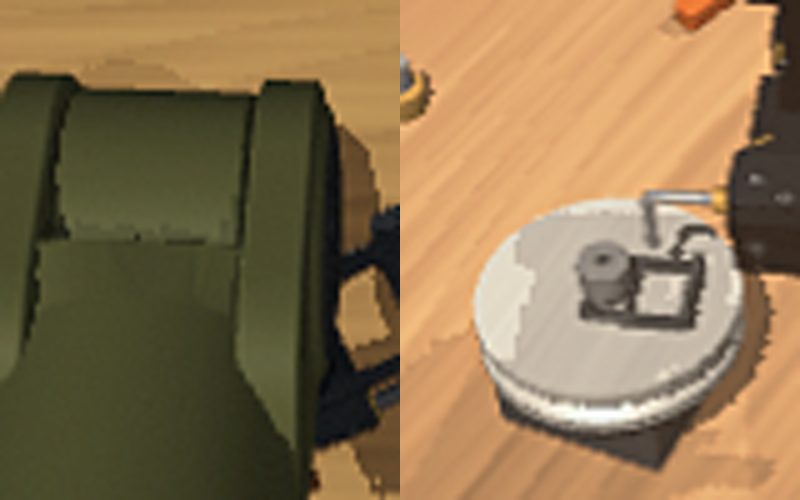

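The side view shows the hook above the pulley, with the tip at about (255.6,199) and the eye centre at (257.8,209.2). I'll check how far apart they are.

```bash
python3 - <<'E'
from plant import env
from h import *
s=env.camera("side")
for z in(.085,.088,.091):print(z,unproj(s,(255.6,199),z))
print(unproj(s,(254.8,189),.1165),unproj(s,(257.8,209.2),.060))
print("vertical tip path",proj(s,np.array([[.5785,-.0395,z] for z in(.06,.088,.116)])))
E
```

```text
0.085 [ 0.58207299 -0.03813633  0.085     ]
0.088 [ 0.58022591 -0.03591675  0.088     ]
0.091 [ 0.57837884 -0.03369717  0.091     ]
[ 0.5792678  -0.03620132  0.1165    ] [ 0.57734262 -0.03522883  0.06      ]
vertical tip path [[258.51246856 207.64200829]
 [257.33528335 198.17757385]
 [256.11155359 188.27422186]]
```

arm_command --moves '[{"tx": 0, "ty": 0, "tz": -0.3, "turn": 0}, {"tx": 0, "ty": 0, "tz": -0.6, "turn": 0}, {"tx": 0, "ty": 0, "tz": -0.8, "turn": 0}, {"tx": 0, "ty": 0, "tz": -0.95, "turn": 0}, {"tx": 0, "ty": 0, "tz": -1.05, "turn": 0}, {"tx": 0, "ty": 0, "tz": -1.05, "turn": 0}, {"tx": 0, "ty": 0, "tz": -1.05, "turn": 0}]'

```text
t: 6.18
position: [0.505, -0.0717, 0.075]
orientation: [-3.07, -0.665, 0.0]
contact_force: [-0.0, 0.6, 0.1]
width: 0.159
grip_force: 40.0
```

```bash
python3 - <<'E'
from plant import env
import cv2,numpy as np
from h import *
q=env.read_state();print(q['position'],q['contact_force'])
s=env.camera("side")
cv2.imwrite("pics/d.png",crop(s,215,165,70,70,8))
E
```

```text
[ 0.50496757 -0.07173698  0.07498135] [-0.01443574  0.62303944  0.08870765]
```

View pics/d.png

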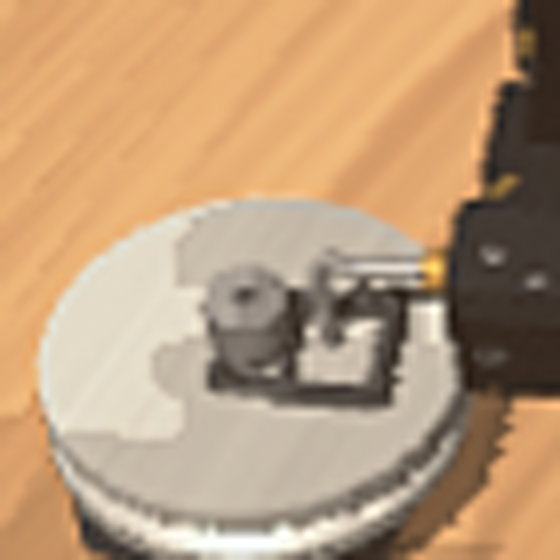

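The side crop shows the tip inside the eye at about (335,340). The wrist force reads near zero, so nothing is touching. I'll lower another 3 mm and pull slowly along the clip's +x.

arm_command --moves '[{"tx": 0, "ty": 0, "tz": -0.12, "turn": 0}, {"tx": -0.09, "ty": -0.04, "tz": -0.12, "turn": 0}, {"tx": -0.18, "ty": -0.08, "tz": -0.12, "turn": 0}, {"tx": -0.27, "ty": -0.12, "tz": -0.12, "turn": 0}, {"tx": -0.36, "ty": -0.16, "tz": -0.12, "turn": 0}, {"tx": -0.45, "ty": -0.2, "tz": -0.12, "turn": 0}, {"tx": -0.5, "ty": -0.23, "tz": -0.12, "turn": 0}]'

```text
t: 6.82
position: [0.4939, -0.077, 0.0727]
orientation: [3.07, 0.665, 0.006]
contact_force: [5.7, 2.2, -2.4]
width: 0.154
grip_force: 40.0
```

arm_command --moves '[{"tx": -0.09, "ty": -0.04, "tz": 0, "turn": 0}, {"tx": -0.18, "ty": -0.08, "tz": 0, "turn": 0}, {"tx": -0.27, "ty": -0.12, "tz": 0, "turn": 0}, {"tx": -0.36, "ty": -0.16, "tz": 0, "turn": 0}, {"tx": -0.45, "ty": -0.2, "tz": 0, "turn": 0}, {"tx": -0.54, "ty": -0.24, "tz": 0, "turn": 0}, {"tx": -0.63, "ty": -0.28, "tz": 0, "turn": 0}, {"tx": -0.72, "ty": -0.32, "tz": 0, "turn": 0}, {"tx": -0.8, "ty": -0.36, "tz": 0, "turn": 0}, {"tx": -0.8, "ty": -0.36, "tz": 0, "turn": 0}]'

```text
t: 7.65
position: [0.4718, -0.0869, 0.0719]
orientation: [3.07, 0.664, -0.001]
contact_force: [-0.4, -0.2, -1.2]
width: 0.158
grip_force: 40.0
```

```bash
python3 - <<'E'
from plant import env
import cv2,numpy as np
from h import *
q=env.read_state();print(q['position'],q['contact_force'])
s=env.camera("side")
cv2.imwrite("pics/e.png",crop(s,205,160,90,80,7))
for n in("clip","pick"):print([(np.round(d["xyz"],4).tolist(),round(d["conf"],2)) for d in env.landmark_of("side",n)])
E
```

```text
[ 0.47177518 -0.08691189  0.07194046] [-0.42491131 -0.15704121 -1.23626981]
[([0.5796, -0.0378, 0.0588], 0.53)]
[([0.3098, -0.1951, 0.0047], 0.88), ([0.4728, -0.4755, 0.0031], 0.71), ([0.7028, -0.2791, 0.0069], 0.58)]
```

View pics/e.png

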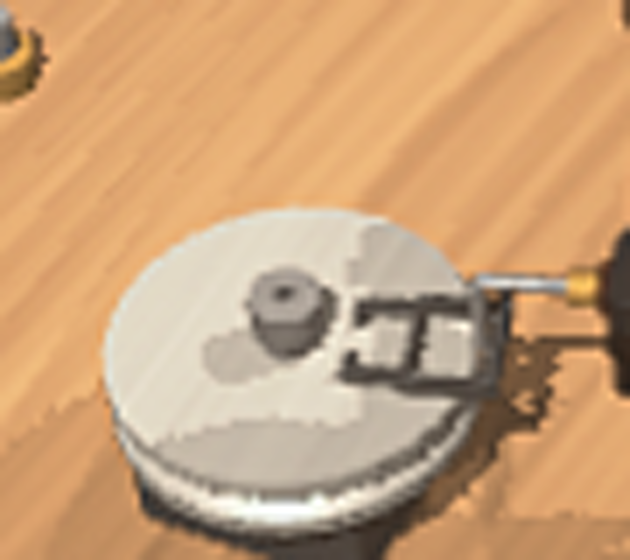

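The clip is off the groove, lying on the pulley about 27 mm from the shaft axis. I'll pull 5 mm more for margin, relax the hook, and lift it straight out of the eye.

arm_command --moves '[{"tx": -0.09, "ty": -0.04, "tz": 0, "turn": 0}, {"tx": -0.18, "ty": -0.08, "tz": 0, "turn": 0}, {"tx": -0.18, "ty": -0.08, "tz": 0, "turn": 0}, {"tx": -0.1, "ty": -0.04, "tz": 0, "turn": 0}, {"tx": 0, "ty": 0, "tz": 0, "turn": 0}, {"tx": 0, "ty": 0, "tz": 0, "turn": 0}, {"tx": 0, "ty": 0, "tz": 0.2, "turn": 0}, {"tx": 0, "ty": 0, "tz": 0.5, "turn": 0}, {"tx": 0, "ty": 0, "tz": 1, "turn": 0}, {"tx": 0, "ty": 0, "tz": 1.5, "turn": 0}]'

```text
t: 8.63
position: [0.4724, -0.0864, 0.1104]
orientation: [-3.07, -0.666, 0.0]
contact_force: [-0.1, -0.3, -0.5]
width: 0.157
grip_force: 40.0
```

```bash
python3 - <<'E'
from plant import env
import numpy as np
q=env.read_state();print(q['position'],q['contact_force'])
for c in("side","top"):
  env.camera(c)
  for n in("clip","small_clip","spindle"):print(c,n,[(np.round(d["xyz"],4).tolist(),round(d["conf"],2)) for d in env.landmark_of(c,n)])
E
```

```text
[ 0.47239133 -0.08642868  0.11043606] [-0.06994208 -0.32853467 -0.45840977]
side clip [([0.582, -0.0379, 0.0621], 0.55)]
side small_clip [([0.6598, 0.1929, 0.0578], 0.52)]
side spindle [([0.6039, -0.0234, -0.0004], 0.86)]
top clip []
top small_clip [([0.6574, 0.1942, 0.0584], 0.71)]
top spindle [([0.6009, -0.0225, 0.0022], 0.59)]
```

```bash
python3 - <<'E'
from plant import env
import cv2
from h import *
s=env.camera("side");cv2.imwrite("pics/f.png",crop(s,205,160,90,80,7))
S=unproj(s,(205+288/7,160+293/7),.078)
a=unproj(s,(205+344/7,160+378/7),.062);b=unproj(s,(205+360/7,160+303/7),.062);m=(a+b)/2
print(S,m,np.hypot(*(m-S)[:2]),"+9 = origin distance before last 5 mm")
E
```

```text
[ 0.59842861 -0.02734826  0.078     ] [ 0.58154242 -0.03269201  0.062     ] 0.017711560525978703 +9 = origin distance before last 5 mm
```

View pics/f.png

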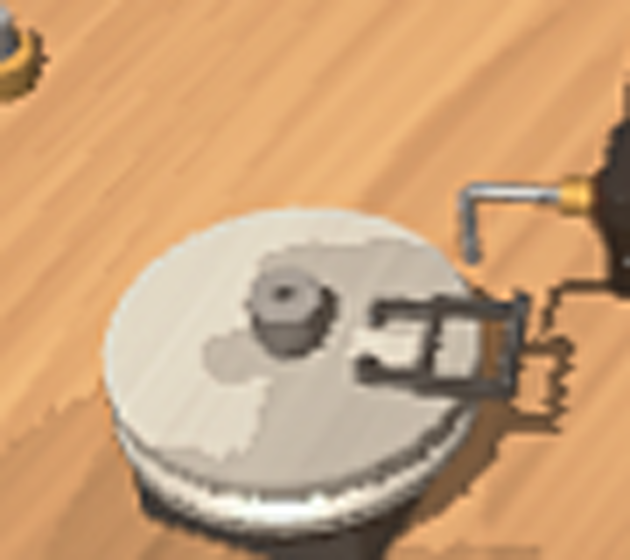

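The clip lies flat on the pulley, about 31 mm from the axis, and the hook is clear of it. Now I'll lay the pick on the free bench nearer the robot.

arm_command --moves '[{"tx": -0.6, "ty": -0.4, "tz": 0.2, "turn": 0}, {"tx": -1.1, "ty": -0.75, "tz": 0, "turn": 0}, {"tx": -1.1, "ty": -0.75, "tz": -0.9, "turn": 0}, {"tx": -1.1, "ty": -0.75, "tz": -1.8, "turn": 0}, {"tx": -1.1, "ty": -0.75, "tz": -2.6, "turn": 0}, {"tx": -1.1, "ty": -0.75, "tz": -3.2, "turn": 0}, {"tx": -1.1, "ty": -0.75, "tz": -3.6, "turn": 0}, {"tx": -1.1, "ty": -0.75, "tz": -3.8, "turn": 0}, {"tx": -1.1, "ty": -0.75, "tz": -3.8, "turn": 0}, {"tx": -1.1, "ty": -0.75, "tz": -3.8, "turn": 0}]'

```text
t: 9.92
position: [0.4454, -0.1053, 0.0149]
orientation: [3.07, 0.665, 0.001]
contact_force: [0.0, -0.8, -0.9]
width: 0.158
grip_force: 40.0
```

arm_command --moves '[{"tx": 0, "ty": 0, "tz": 0, "turn": 0}, {"tx": 0, "ty": 0, "tz": 0, "turn": 0}, {"tx": 0, "ty": 0, "tz": 0, "turn": 0}, {"tx": 0, "ty": 0, "tz": 0, "turn": 0}, {"tx": 0, "ty": 0, "tz": 0, "turn": 0}, {"tx": 0, "ty": 0, "tz": 0, "turn": 0}, {"tx": 0, "ty": 0, "tz": 0, "turn": 0}, {"tx": 0, "ty": 0, "tz": 0, "turn": 0}]' --jaw 0.8

```text
t: 10.58
position: [0.445, -0.1053, 0.0146]
orientation: [3.07, 0.665, -0.0]
contact_force: [-0.1, 1.0, -0.1]
width: 0.677
grip_force: 0.0
```

arm_command --moves '[{"tx": 0, "ty": 0, "tz": 0.4, "turn": 0}, {"tx": 0, "ty": 0, "tz": 1, "turn": 0}, {"tx": 0, "ty": 0, "tz": 2, "turn": 0}, {"tx": 0, "ty": 0, "tz": 3.5, "turn": 0}, {"tx": 0, "ty": 0, "tz": 5, "turn": 0}, {"tx": 0, "ty": 0, "tz": 6.5, "turn": 0}, {"tx": 0, "ty": 0, "tz": 6.5, "turn": 0}, {"tx": 0, "ty": 0, "tz": 6.5, "turn": 0}, {"tx": 0, "ty": 0, "tz": 6.5, "turn": 0}]'

```text
t: 11.33
position: [0.4447, -0.1052, 0.1771]
orientation: [3.07, 0.665, -0.0]
contact_force: [-0.3, 0.5, -1.5]
width: 0.797
grip_force: 0.0
```

```bash
python3 - <<'E'
from plant import env
import numpy as np
q=env.read_state();print(q['t'],q['position'],q['contact_force'],q['width'],q['grip_force'])
for c in("side","top"):
  env.camera(c)
  for n in("clip","pick","small_clip"):print(c,n,[(np.round(d["xyz"],3).tolist(),round(d["conf"],2)) for d in env.landmark_of(c,n)])
E
```

```text
11.3333 [ 0.4446804  -0.10521234  0.17711458] [-0.34669111  0.47422876 -1.5104515 ] 0.796823600815857 0.0
side clip [([0.579, -0.038, 0.06], 0.58)]
side pick [([0.308, -0.196, 0.006], 0.89), ([0.7, -0.278, 0.009], 0.74), ([0.449, -0.103, 0.013], 0.67), ([0.474, -0.475, 0.005], 0.63)]
side small_clip []
top clip []
top pick [([0.315, -0.19, 0.008], 0.85), ([0.701, -0.281, 0.005], 0.77), ([0.473, -0.473, 0.008], 0.61)]
top small_clip [([0.658, 0.196, 0.06], 0.54)]
```

The pick lies on the bench at (0.449, -0.103), released. The clip is clear of the shaft and the small clip hasn't moved, so I'm handing in.

```bash
python3 -c "
from plant import env
print(env.sign_off())"
```

```text
the job is handed in; nothing more can be done
None
```

The job is handed in; no verdict came back. By the last camera readings, the larger pulley's clip lies on the pulley about 3 cm from the shaft axis, the pick is released on the bench, and the small clip is still in place.

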